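# Set the shooting board's fence from square to 45 degree mitre

## Robot

A 6-joint arm with a two-finger parallel gripper is mounted at the origin on the work surface. World frame = base frame: x ahead of the robot, y to its left, z up, the work surface at z = 0. Lengths are in mm, angles in rad, forces in N, time in s.
With the tool pointing down it reaches from about 350 to 775 mm from the base axis. Payload 7.3 kg.
Tool frame: the origin (TCP) lies at the very end of the fingers, on their centre line; the grasp point (between the pads) lies 19 mm behind it; x points along the fingers, z is the direction in which the jaws open and shut, and the axes are right-handed (so a half turn about x gives the same grasp; the last joint's range is limited). The gripper opens to 92 mm and grips with 3 to 60 N. Pads are 19 mm wide; open, the fingers measure 130 mm over their backs; the gripper's body (75 mm by 190 mm) begins 47 mm behind the grasp point.
Start: joints at [1.085, 0.342, 1.524, -0, 1.275, -0.146], TCP at [174.968, 495.006, 226.741] pointing down, gripper open.
Joint ranges: [-2.53, 2.53], [-0.77, 2.02], [0.04, 2.7], [-1, 4.14], [0.28, 2.66], [-3.11, 3.11]. Speed limits (rad/s): [2.57, 2.57, 3.14, 3.14, 3.14, 3.14].

## Interface

Orientations are given as [roll, pitch, yaw] about the fixed x, y, z axes, in that order (R = Rz(yaw) Ry(pitch) Rx(roll)).
In Python, from plant import * gives the robot as it stands.
- The arm moves only by the tool carry_out, never from a script. Its argument "rows" is a list of rows, each a list of 4 numbers: the shift along the world's x, y, z in mm, then the turn about the world's z in degrees. In form: [[x, y, z, twist], ...]. A call has 1 to 20 rows; each row is the pose to reach, as a shift and turn from the pose measured when the call began; what a row does not reach only later rows make up. A row lasts 1/12 s, in which the tool goes at most 41.7 mm and 7.16 degrees, less where a joint would pass 70% of its speed; a pose out of reach is approached as far as the arm can. A call with a gripper value outside its range is refused whole. "hand" is the finger opening in mm, from 0 to 91.8, set as the call begins (left out, the last holds). The fingers move at their own pace and stop on an object; the grip force is fixed at half the most. Time passes only in rows, so rows that repeat a pose let the fingers close. It gives the time, the measured TCP pose, the force and the opening at its end, in the units of the state.
- get_obs(): the state, without advancing time (a new reading comes with each control period).
- capture(name): name is "scene" or "top" or "wrist"; returns the picture (400x640x3 uint8, red, green, blue); there is no depth.
- camera_info(name): a dict with "camera_matrix" (3x3 intrinsics, pixels), "pose" (4x4, takes a point from camera to world coordinates); the wrist camera has in their place "mount" (4x4, takes a point from camera to tool coordinates, whose origin is the TCP and whose axes are the tool frame's). Camera axes: x right, y down, z forward; pixel columns grow to the right and rows downward; lengths in mm; the calibration is good to about 2 mm. A picture is of the moment at which its call begins: read the wrist's pose just before it. camera_info takes no time and is no camera call.
- close_job(): hands the job in, once; it reports no verdict.
The state is a dict: "time": time; "joint_positions": joint angles; "dq": joint speeds; "tau": joint torques, N m; "tool_pos": TCP position; "tcp_rot": TCP orientation; "contact_force": force on the tool from outside, world axes, zero at the start; "moment": the same for the moment, N m; "grip_width": finger opening in mm.
Only numpy, scipy, OpenCV 4.12 (cv2) and the standard library are available. Lean on these libraries where they do the work, as an engineer would, in place of code of your own. Each camera call takes 0.05 s, during which the arm holds its last target. There are 200 camera calls.

## Task

The swinging fence of the shooting board is pinned square to the chute; set it for 45 degree mitres. Lift the spring plunger at the fence's free end, swing the fence round to the 45 degree hole, third along the steel arc counting the hole it sits in now, and let the plunger drop fully home there. Leave the plane, hammer, chisel and wooden rail where they lie.

Things in the scene. Friction and masses are not known exactly. Their poses are not given: they have to be found in the camera images.
- board: Shooting board fixed to the bench: birch plywood, 440 mm along its x (away from the robot at yaw 0) by 370 mm along its y. A 12 mm base; on it a raised bed 270 mm wide on the +y side, bed top 30 mm above the bench; along the -y side a 100 mm wide chute in which a hand plane lies. Origin: under the board, at bench height, 5 mm to -y of its centre. Axes: x along the chute, z up.
- pivot (a point): Vertical pivot axis of the fence, 120 mm along the board's +x and 55 mm along its -y from the board's origin, taken at the height of the steel arc's top face (34 mm above the bench). Axes as the board's.
- fence (a joint): Angle of the fence about the pivot, rad. 0: square, pointing from the pivot along the board's +y. It grows anticlockwise seen from above, the free end swinging towards the robot's end (-x) of the board. Range -0.05 to 1.13. It stays where it is left: rubbing moment 0.15 N m, fence 0.6 to 1.5 kg, and about 0.007 rad of play when pinned.
- fence_end (a point): Top of the fence bar at its free end, 167 mm from the pivot, 65 mm above the bench; y points out along the fence. The fence is an aluminium bar with a wooden face on its near side, 28 mm thick, from 18 mm behind the pivot to this point. From here a flat steel nose plate 34 mm wide (top 48 mm above the bench, small rib to 61 mm) reaches out to 227 mm and carries the plunger.
- plunger (a joint): Lift of the spring plunger, m: 0 fully home, 0.020 at most. Pin 10 mm in diameter, round nose; holes 13 mm. At home the nose is 12 mm below the arc's top, so above about 0.012 the fence is free. A spring pushes it down, 4.5 N at home to 7.5 N fully lifted. Let go between holes, the pin rests on the arc, slides on it, and drops by itself into a hole it comes over.
- knob (a point): Middle of the plunger's black knurled round pull knob, upright, 30 mm in diameter, 32 mm tall. It rises and swings with the plunger, 205 mm from the pivot. At home this point is 86 mm above the bench (knob 70 to 102 mm); under it a 14 mm stem, then from 66 mm down a steel sleeve 24 mm in diameter. Nothing within 100 mm of it stands higher than 66 mm. z is up, y points out along the fence.
- hole_square (a point): Mouth of the hole of the square setting (fence angle 0) in the steel index arc let into the bed, 34 mm above the bench; the plunger is in it at the start. The arc is 34 mm wide, its holes lie on a circle of 205 mm radius about the pivot.
- hole_second (a point): Mouth of the second hole, fence angle 0.393 (22.5 degrees); it is not wanted now and lies on the way.
- hole_mitre (a point): Mouth of the third hole, fence angle 0.785 (45 degrees): the one wanted.
- hole_last (a point): Mouth of the fourth and last hole, fence angle 1.047 (60 degrees): too far.
- plane: Bench plane lying on its side in the chute, 245 mm long, 60 mm high, loose; leave it.
- hammer: Hammer, 280 mm long with a light wooden handle, lying on the bench beyond the chute side of the board; leave it.
- chisel: Chisel, 250 mm long with a wooden handle, lying on the bench beside the bed; leave it.
- rail_blank: Wooden frame rail 260 x 45 x 20 mm with one end cut to a mitre, lying on the bench beside the bed, beyond the chisel; leave it.

How it is judged (in metres and radians):
On the way:
1. the plunger is lifted out of the square hole with the fence still square (value of joint plunger above 0.009 m and value of joint fence below 0.1 rad), for 0.02 s.
At the end, for the whole second after the job is handed in: The fence stands at 45 degrees (within 1.7 degrees, which only the third hole gives), at rest, with the plunger fully down in that hole (within 2 mm), and the plane, hammer, chisel and rail lie within 30 mm of where they were (value of joint fence between 0.755 and 0.815 rad and value of joint plunger below 0.002 m and velocity of joint fence between -0.03 and 0.03 rad/s and distance of each of plane, hammer, chisel, rail_blank from where it was at the start of the episode below 0.03 m); the robot touches nothing.
It fails at once if the plane is shifted by more than 30 mm (distance of plane from where it was at the start of the episode above 0.03 m).
It fails at once if the hammer is shifted by more than 30 mm (distance of hammer from where it was at the start of the episode above 0.03 m).
It fails at once if the chisel is shifted by more than 30 mm (distance of chisel from where it was at the start of the episode above 0.03 m).
It fails at once if the rail is shifted by more than 30 mm (distance of rail_blank from where it was at the start of the episode above 0.03 m).
It also fails if it takes over 35 s, if anything falls off the work surface, if the arm or the gripper's body presses on something with over 40 N, if the wrist force passes 120 N, or if a joint passes its speed limit or range.

## Working session

There is one attempt and no reset: what is moved stays moved. The work goes in short steps, Python scripts to look and compute and a tool call to move; the robot and the scene stay as the last step left them, time stands still between calls to the robot, and variables do not carry over. Pictures are saved under pics/ and viewed, about 8 in all and at most 12, crops included, and the job is handed in when it is done.

Besides the shell and the picture viewer there is one more tool, called after "Call:" as a command line: name --pt "numbers of a row" for each row, then --argument value for the rest. carry_out: Moves the arm, as the interface text tells. Its arguments: {"type":"object","properties":{"rows":{"type":"array"},"hand":{"type":"number"}},"required":["rows"]}

```bash
mkdir -p pics; python3 - <<'E'
from plant import *
import cv2,numpy as np
np.set_printoptions(precision=4,suppress=True)
o=get_obs();print(o)
for n in("scene","top","wrist"):
    cv2.imwrite(f"pics/{n}0.png",capture(n)[:,:,::-1]);print(n,camera_info(n))
E
```

```text
{'time': 0.0, 'joint_positions': array([ 1.085 ,  0.3428,  1.525 ,  0.    ,  1.2754, -0.146 ]), 'dq': array([-0.0002,  0.001 ,  0.0002, -0.0013,  0.0001,  0.0001]), 'tau': array([  0.0005, -43.1232, -24.4218,   0.0717,   0.0559,  -0.0002]), 'tool_pos': array([174.7531, 494.6368, 226.0256]), 'tcp_rot': array([ 2.9811,  1.5692, -2.0711]), 'contact_force': array([-0.089 ,  0.2614, -1.6423]), 'moment': array([ 0.026 ,  0.0252, -0.0144]), 'grip_width': 91.41322900468924}
scene {'camera_matrix': array([[381.0897,   0.    , 325.4088],
       [  0.    , 381.0897, 199.0492],
       [  0.    ,   0.    ,   1.    ]]), 'pose': array([[  -0.0554,    0.7759,   -0.6284, 1134.7537],
       [   0.9984,    0.0485,   -0.0281,   81.8135],
       [   0.0087,   -0.629 ,   -0.7774,  812.5426],
       [   0.    ,    0.    ,    0.    ,    1.    ]])}
top {'camera_matrix': array([[375.4488,   0.    , 321.5782],
       [  0.    , 375.4488, 193.8373],
       [  0.    ,   0.    ,   1.    ]]), 'pose': array([[   0.0912,   -0.9746,    0.2044,  335.0582],
       [  -0.9958,   -0.0892,    0.0189,   36.3491],
       [  -0.0001,   -0.2053,   -0.9787, 1036.669 ],
       [   0.    ,    0.    ,    0.    ,    1.    ]])}
wrist {'camera_matrix': array([[343.5371,   0.    , 326.1806],
       [  0.    , 343.5371, 200.2012],
       [  0.    ,   0.    ,   1.    ]]), 'mount': array([[  -0.0001,   -0.2951,    0.9555, -158.2739],
       [  -0.001 ,   -0.9555,   -0.2951,   79.1791],
       [   1.    ,   -0.0009,   -0.0002,    0.1536],
       [   0.    ,    0.    ,    0.    ,    1.    ]])}
```

View pics/top0.png

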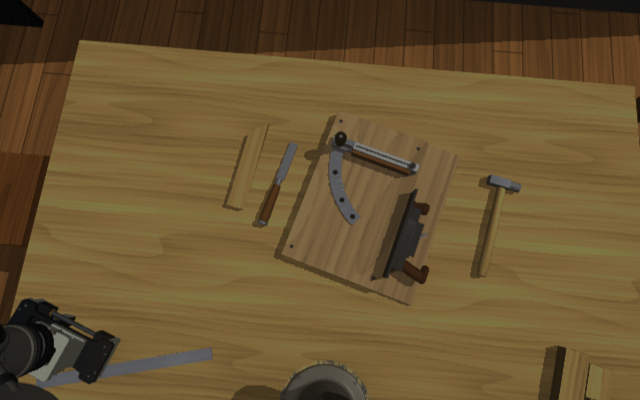

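View pics/scene0.png

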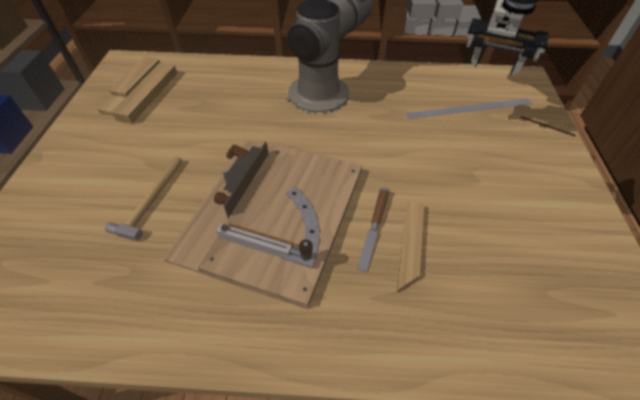

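The top view shows the knob near (340,139), the pivot near (414,167) and the arc holes near (335,172), (341,199) and (352,216). In the scene view the knob is near (306,248). I'll enlarge both for exact pixels.

```bash
python3 - <<'E'
import cv2,numpy as np
a=cv2.imread("pics/top0.png")[125:225,320:425];b=cv2.imread("pics/scene0.png")[180:280,210:330]
f=lambda i:cv2.convertScaleAbs(cv2.resize(i,None,fx=4 if 0 else 3.5,fy=3.5,interpolation=cv2.INTER_CUBIC),alpha=1.6)
cv2.imwrite("pics/crop1.png",np.hstack([f(a),f(b)]));print(f(a).shape)
E
```

```text
(350, 368, 3)
```

View pics/crop1.png

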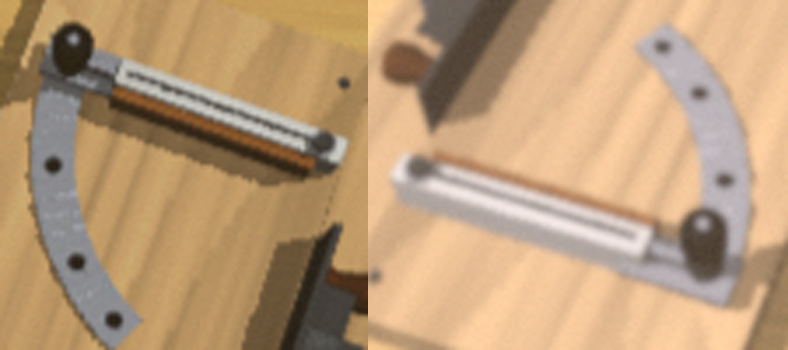

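The crop shows these pixels:

| Point | Top | Scene |
|---|---|---|
| Knob | (340.6,138.7) | (306,249.4) |
| Pivot screw | (412,165.3) | (225.1,227.7) |
| Second hole | (335.1,171.9) | (312,231.4) |
| Mitre hole | (342,199.9) | (304.6,206.6) |
| Last hole | (352.6,216.4) | (294,193.4) |

Next I triangulate them and fit the pivot.

```bash
cat >h.py <<'E'
import numpy as np,cv2
np.set_printoptions(precision=3,suppress=True)
def P(K,T):
    return K@np.linalg.inv(T)[:3]
def tri(Ps,uv):
    A=np.vstack([np.outer(p,M[2])-M[:2] for M,p in zip(Ps,np.array(uv,float))])
    X=np.linalg.svd(A)[2][-1];X=X[:3]/X[3]
    e=[(M@np.r_[X,1])[:2]/(M@np.r_[X,1])[2]-p for M,p in zip(Ps,np.array(uv))]
    return X,np.abs(e).max()
def plane(K,T,uv,z):
    d=T[:3,:3]@np.linalg.solve(K,[*uv,1]);return T[:3,3]+d*(z-T[2,3])/d[2]
E
python3 - <<'E'
from plant import *
from h import *
from scipy.optimize import least_squares
c=[camera_info(n) for n in("top","scene")];c=[(i["camera_matrix"],i["pose"]) for i in c]
L={'knob':((72,48),(704,243),86),'pivot':((322,141),(421,167),65),'second':((53,164),(725,180),34),'mitre':((77,262),(699,93),34),'last':((114,320),(662,47),34)}
W={}
for k,(a,b,z) in L.items():
    a=(320+(a[0]+.5)/3.5-.5,125+(a[1]+.5)/3.5-.5);b=(210+(b[0]-367.5)/3.5-.5,180+(b[1]+.5)/3.5-.5)
    X,e=tri([P(*q) for q in c],(a,b));p=[plane(*q,u,z)[:2] for q,u in zip(c,(a,b))];W[k]=p
    print(k,X,e,'planes',*p)
ang={'knob':0,'second':.3927,'mitre':.7854,'last':1.0472}
def pos(x,k):
    if k=='pivot':return x[:2]
    t=x[2]+np.pi/2+ang[k];return x[:2]+205*np.array([np.cos(t),np.sin(t)])
r=least_squares(lambda x:np.ravel([pos(x,k)-q for k in W for q in W[k]]),[500,0,-.3],loss='soft_l1')
print(r.x);[print(k,pos(r.x,k),*[q-pos(r.x,k) for q in W[k]]) for k in W]
E
```

```text
knob [690.266  19.125  82.294] 0.11640906330575262 planes [688.907  18.926] [692.513  19.701]
pivot [ 636.713 -176.64    72.57 ] 0.17537739941158748 planes [ 639.161 -178.738] [ 631.649 -178.857]
second [610.058  25.357  36.055] 0.0990520340249077 planes [610.641  25.084] [608.659  25.451]
mitre [533.555   0.147  35.217] 0.08029169017180493 planes [533.813  -0.11 ] [532.608   0.227]
last [490.917 -31.885  34.824] 0.07242427429241616 planes [491.063 -32.135] [490.232 -31.815]
[ 634.305 -178.415   -6.555]
knob [689.322  19.065] [-0.414 -0.139] [3.191 0.636]
pivot [ 634.305 -178.415] [ 4.856 -0.323] [-2.656 -0.442]
second [609.561  25.086] [ 1.079 -0.002] [-0.902  0.364]
mitre [533.568   0.127] [ 0.245 -0.237] [-0.96  0.1 ]
last [490.791 -32.029] [ 0.273 -0.106] [-0.558  0.214]
```

```bash
python3 - <<'E'
from plant import *
from h import *
from scipy.spatial.transform import Rotation as S
o=get_obs();R=S.from_euler('xyz',o['tcp_rot']).as_matrix();print(R)
y=np.degrees(np.arctan2(R[1,2],R[0,2]));print('jaw dir deg',y,'tangent dir deg',np.degrees(-.272), 'shift',np.array([690,19,226])-o['tool_pos'])
E
```

```text
[[-0.001 -0.943  0.333]
 [-0.001  0.333  0.943]
 [-1.     0.    -0.001]]
jaw dir deg 70.53238556977915 tangent dir deg -15.584452027558394 shift [ 515.181 -475.73    -0.216]
```

Call:
carry_out --pt "515 -476 -20 -86" --pt "515 -476 -20 -86" --pt "515 -476 -20 -86" --pt "515 -476 -20 -86" --pt "515 -476 -20 -86" --pt "515 -476 -20 -86" --pt "515 -476 -20 -86" --pt "515 -476 -20 -86" --pt "515 -476 -20 -86" --pt "515 -476 -20 -86" --pt "515 -476 -20 -86" --pt "515 -476 -20 -86" --pt "515 -476 -20 -86" --pt "515 -476 -20 -86" --pt "515 -476 -20 -86" --pt "515 -476 -20 -86" --pt "515 -476 -20 -86" --pt "515 -476 -20 -86" --pt "515 -476 -20 -86" --pt "515 -476 -20 -86" --hand 70

```text
time: 1.82
tool_pos: [689.3, 19.0, 205.4]
tcp_rot: [3.053, 1.568, 2.783]
contact_force: [-0.0, -0.0, 0.2]
grip_width: 70.4
```

```bash
python3 - <<'E'
from plant import *
from h import *
from scipy.spatial.transform import Rotation as S
o=get_obs();R=S.from_euler('xyz',o['tcp_rot']).as_matrix()
print(o['time'],o['tool_pos'],np.degrees(np.arctan2(R[1,2],R[0,2])),o['joint_positions'],o['dq'])
i=camera_info('wrist');T=np.eye(4);T[:3,:3]=R;T[:3,3]=o['tool_pos'];T=T@i['mount']
im=capture('wrist')[:,:,::-1];np.savez('w1.npz',T=T,K=i['camera_matrix'])
for n,p in dict(knobtop=(689.4,19,102),sec=(609.6,25,34)).items():
    q=P(i['camera_matrix'],T)@np.r_[p,1];print(n,q[:2]/q[2])
cv2.imwrite('pics/w1.png',im)
E
```

```text
1.8167 [689.313  18.999 205.448] -15.480704599040028 [-0.084  0.674  1.026  0.001  1.444  0.186] [ 0.024 -0.028  0.013 -0.001 -0.002  0.001]
knobtop [325.692 199.4  ]
sec [247.373 194.448]
```

View pics/w1.png

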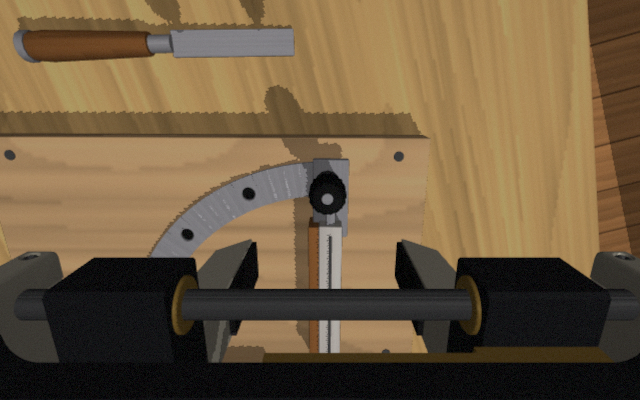

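The wrist view puts the knob's top at (327,199) and the second hole at (248,194). Both agree with the prediction to within 1.5 px, so I descend and grip.

Call:
carry_out --pt "0.5 0 -40 0" --pt "0.5 0 -80 0" --pt "0.5 0 -110 0" --pt "0.5 0 -130 0" --pt "0.5 0 -130 0" --pt "0.5 0 -130 0" --pt "0.5 0 -130 0"

```text
time: 2.45
tool_pos: [690.6, 20.4, 78.6]
tcp_rot: [0.698, 1.569, 0.43]
contact_force: [0.5, 0.0, 0.7]
grip_width: 69.6
```

Call:
carry_out --pt "0 0 0 0" --pt "0 0 0 0" --pt "0 0 0 0" --pt "0 0 0 0" --pt "0 0 0 0" --pt "0 0 0 0" --pt "0 0 0 0" --pt "0 0 0 0" --pt "0 0 0 0" --pt "0 0 0 0" --hand 22

```text
time: 3.28
tool_pos: [690.6, 20.3, 78.5]
tcp_rot: [0.74, 1.569, 0.472]
contact_force: [-0.6, -0.2, 0.7]
grip_width: 29.5
```

Call:
carry_out --pt "0 0 4 0" --pt "0 0 8 0" --pt "0 0 12 0" --pt "0 0 16 0" --pt "0 0 17 0" --pt "0 0 17 0" --pt "0 0 17 0"

```text
time: 3.87
tool_pos: [690.3, 20.4, 95.2]
tcp_rot: [1.229, 1.57, 0.961]
contact_force: [-1.0, 0.6, -7.2]
grip_width: 29.1
```

```bash
python3 - <<'E'
from plant import *
from h import *
o=get_obs();print(o['tool_pos'],o['contact_force'],o['moment'])
a=capture('scene')[180:280,210:330,::-1]
cv2.imwrite('pics/lift.png',cv2.convertScaleAbs(cv2.resize(a,None,fx=4,fy=4,interpolation=2),alpha=1.6))
p=np.array([634.3,-178.4]);k=np.array([690.3,19.5]);k=p+(k-p)*205/np.hypot(*(k-p))
for d in(5,10,15,20,25,30,35,40,43,44,45,47):
    t=np.radians(d);R=np.array([[np.cos(t),-np.sin(t)],[np.sin(t),np.cos(t)]]);print(d,p+R@(k-p)-k)
E
```

```text
[690.259  20.418  95.233] [-0.985  0.599 -7.155] [-0.038  0.064  0.052]
5 [-17.404   4.114]
10 [-35.101   6.696]
15 [-52.955   7.725]
20 [-70.831   7.195]
25 [-88.593   5.108]
30 [-106.105    1.482]
35 [-123.235   -3.658]
40 [-139.852  -10.27 ]
43 [-149.523  -14.924]
44 [-152.69   -16.588]
45 [-155.829  -18.306]
47 [-162.013  -21.905]
```

View pics/lift.png

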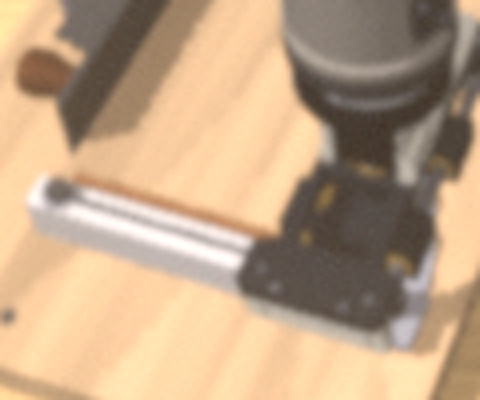

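The picture shows the hand on the knob and the fence still square. The wrist force of -7.2 N matches the lifted spring, so the pin is out. Next I swing it along the arc.

Call:
carry_out --pt "-8.7 2.2 0 2.5" --pt "-17.4 4.1 0 5" --pt "-26.2 5.5 0 7.5" --pt "-35.1 6.7 0 10" --pt "-44 7.3 0 12.5" --pt "-53 7.7 0 15" --pt "-62 7.6 0 17.5" --pt "-70.8 7.2 0 20" --pt "-79.7 6.3 0 22.5" --pt "-88.6 5.1 0 25" --pt "-97.4 3.4 0 27.5" --pt "-106.1 1.5 0 30" --pt "-114.7 -1 0 32.5" --pt "-123.2 -3.7 0 35" --pt "-131.6 -6.8 0 37.5" --pt "-139.9 -10.3 0 40" --pt "-143.1 -11.8 0 41" --pt "-143.1 -11.8 0 41" --pt "-143.1 -11.8 0 41"

```text
time: 5.5
tool_pos: [546.9, 8.9, 95.2]
tcp_rot: [1.659, 1.569, 2.104]
contact_force: [-2.2, 2.7, -7.3]
grip_width: 29.2
```

```bash
python3 - <<'E'
from plant import *
from h import *
from scipy.spatial.transform import Rotation as S
o=get_obs();R=S.from_euler('xyz',o['tcp_rot']).as_matrix()
p=np.array([634.3,-178.4]);d=o['tool_pos'][:2]-p
print(o['time'],o['tool_pos'],o['contact_force'],o['moment'],o['grip_width'],'jaw',np.degrees(np.arctan2(R[1,2],R[0,2])))
print('r',np.hypot(*d),'fence deg',np.degrees(np.arctan2(d[1],d[0])+.2719)-90,'to mitre',np.array([533.5,.1])-o['tool_pos'][:2])
E
```

```text
5.5 [546.909   8.913  95.213] [-2.209  2.72  -7.288] [0.466 0.269 0.029] 29.2072586613679 jaw 25.55236787871683
r 206.6961071474146 fence deg 40.5900910383626 to mitre [-13.409  -8.813]
```

Call:
carry_out --pt "-7 -3.4 0 2.2" --pt "-14.1 -7.2 0 4.4" --pt "-14.1 -7.2 0 4.4" --pt "-14.1 -7.2 -4 4.4" --pt "-14.1 -7.2 -8 4.4" --pt "-14.1 -7.2 -11 4.4" --pt "-14.1 -7.2 -11 4.4" --pt "-14.1 -7.2 -11 4.4"

```text
time: 6.17
tool_pos: [533.1, 1.9, 84.0]
tcp_rot: [1.628, 1.569, 2.15]
contact_force: [-1.0, 2.3, -6.1]
grip_width: 29.2
```

```bash
python3 - <<'E'
from plant import *
from h import *
o=get_obs()
p=np.array([634.3,-178.4]);d=o['tool_pos'][:2]-p
print(o['time'],o['tool_pos'],o['contact_force'],o['moment'],o['grip_width'])
print('r',np.hypot(*d),'fence deg',np.degrees(np.arctan2(d[1],d[0])+.2719)-90)
E
```

```text
6.1667 [533.086   1.905  83.953] [-1.036  2.27  -6.054] [0.379 0.222 0.019] 29.193629555964055
r 206.77072817979268 fence deg 44.886275792904456
```

The spring still pulls down at about 5 mm lift, well below the arc's top, so the pin is in the hole. I lower the rest, open and rise.

Call:
carry_out --pt "0 0 -2 0" --pt "0 0 -4 0" --pt "0 0 -4.5 0" --pt "0 0 -4.5 0"

```text
time: 6.5
tool_pos: [533.3, 2.0, 79.4]
tcp_rot: [1.47, 1.569, 1.992]
contact_force: [-0.9, 1.8, -6.0]
grip_width: 29.5
```

Call:
carry_out --pt "0 0 0 0" --pt "0 0 0 0" --pt "0 0 0 0" --pt "0 0 0 0" --pt "0 0 0 0" --pt "0 0 0 0" --pt "0 0 0 0" --pt "0 0 30 0" --pt "0 0 65 0" --pt "0 0 100 0" --pt "-40 20 130 0" --pt "-80 40 130 0" --pt "-120 80 130 0" --pt "-120 120 130 0" --pt "-120 160 130 0" --pt "-120 200 130 0" --pt "-120 240 130 0" --pt "-120 270 130 0" --pt "-120 270 130 0" --hand 70

```text
time: 8.08
tool_pos: [412.5, 277.8, 209.6]
tcp_rot: [0.975, 1.566, 1.502]
contact_force: [-0.4, -0.7, 1.2]
grip_width: 70.1
```

```bash
python3 - <<'E'
from plant import *
from h import *
o=get_obs();print(o['time'],o['tool_pos'],o['contact_force'],o['grip_width'])
a=capture('top')[:,:,::-1];b=capture('scene')[:,:,::-1]
cv2.imwrite('pics/top9.png',a);cv2.imwrite('pics/scene9.png',b)
f=lambda i:cv2.convertScaleAbs(cv2.resize(i,None,fx=3.5,fy=3.5,interpolation=cv2.INTER_CUBIC),alpha=1.6)
cv2.imwrite("pics/crop9.png",np.hstack([f(a[125:225,320:425]),f(b[180:280,210:330])]))
E
```

```text
8.0833 [412.536 277.779 209.576] [-0.424 -0.686  1.238] 70.05484389709196
```

View pics/crop9.png

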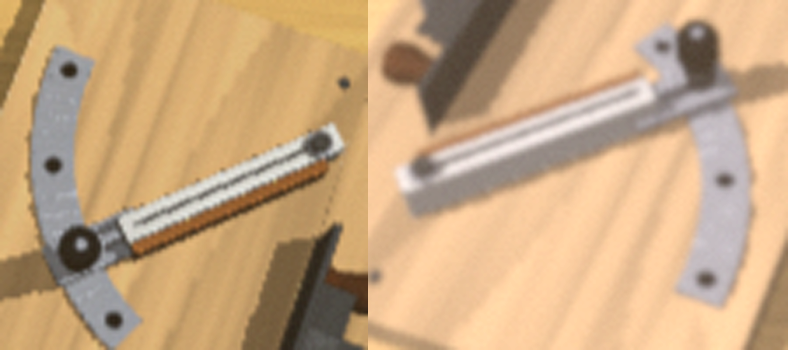

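View pics/top9.png

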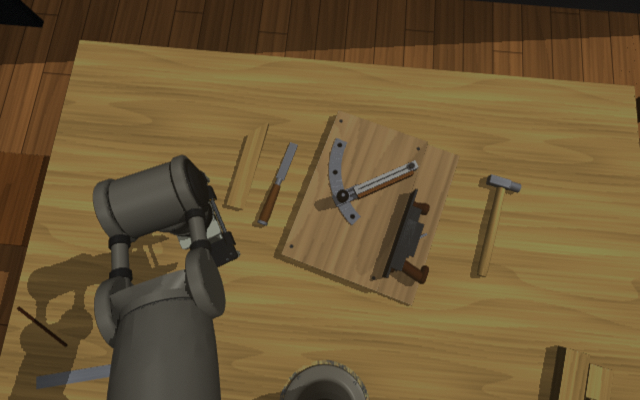

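The views show the knob over the third hole. The square and second holes are open, the last hole is still visible, and the plane, hammer, chisel and rail are where they were. I check the knob's height by triangulation, and the loose things by image difference.

```bash
python3 - <<'E'
from plant import *
from h import *
c=[camera_info(n) for n in("top","scene")];c=[(i["camera_matrix"],i["pose"]) for i in c]
Ps=[P(*q) for q in c]
def blob(f,x0,y0,w,h):
    g=cv2.imread(f,0)[y0:y0+h,x0:x0+w];m=(g<48).astype(np.uint8)
    n,l,s,cc=cv2.connectedComponentsWithStats(m);k=1+np.argmax(s[1:,4]);return cc[k]+[x0,y0],s[k]
for nm,t,s in(('start',('pics/top0.png',331,128,20,22),('pics/scene0.png',296,236,20,26)),('end',('pics/top9.png',333,186,20,20),('pics/scene9.png',296,182,20,24))):
    a,sa=blob(*t);b,sb=blob(*s);X,e=tri(Ps,(a,b));d=X[:2]-[634.3,-178.4]
    print(nm,a,sa,b,sb,X,e,'deg',np.degrees(np.arctan2(d[1],d[0])+.272)-90)
for l in(0,12):
    print(l,[(M@np.r_[533.5,.1,86+l,1])[:2]/(M@np.r_[533.5,.1,86+l,1])[2] for M in Ps])
a,b=[cv2.imread(f'pics/top{k}.png').astype(int) for k in(0,9)]
for n,(x,y,w,h) in dict(plane=(370,185,65,105),hammer=(470,165,60,120),chisel=(255,138,45,92),rail=(222,118,48,95)).items():
    print(n,np.abs(a-b)[y:y+h,x:x+w].mean(), cv2.phaseCorrelate(*[np.float32(q[y:y+h,x:x+w].mean(2)) for q in(a,b)])[0])
E
```

```text
start [339.942 140.279] [  0   4  20  17 154] [305.818 249.949] [ 4  6 11 15 99] [687.703  19.154  74.372] 0.06557363083538803 deg 0.4578050381734329
end [342.11 196.  ] [  4   4  12  13 109] [304.074 195.235] [ 4  8  9 11 68] [533.957   1.36   80.332] 0.09810584839260628 deg 44.75493075081479
0 [array([342.602, 195.777]), array([303.406, 193.611])]
12 [array([342.858, 194.836]), array([303.228, 190.482])]
plane 8.176752136752137 (-0.12796829564290846, -0.07814501106632576)
hammer 9.729398148148148 (0.02329826964338011, -0.060307398538697043)
chisel 9.3170692431562 (0.4930071548545101, 0.004903573922121041)
rail 9.465058479532164 (0.029923240146356278, 0.04345390537726246)
```

The knob sits at its home height: measured about 80 mm, against 98 mm if it rode on the arc. The angle is 44.8° and the loose items have not moved. I'm handing in.

```bash
python3 -c "
from plant import *
print(close_job())"
```

```text
the job is handed in; nothing more can be done
None
```

The fence is set to the 45 degree hole and the job is handed in, at about 8.2 s of the 35 s allowed; no verdict came back. I gripped the knob and lifted the plunger about 17 mm with the fence still square. I then swung the fence past the second hole to the third, lowered the pin, opened the gripper and moved the arm clear.

**Last checks**
- **Fence angle:** 44.8° from the two fixed cameras and 44.9° from the gripper's position while it held the knob. Both are inside the 1.7° limit.
- **Plunger:** the knob's height came out at about 80 mm. It should be 86 mm at home and 98 mm if the pin were resting on the arc. The gripper also came down to within about 1 mm of the height where it first took hold, so the pin looks fully down.
- **Plane, hammer, chisel and rail:** each shifted by 0.5 pixel or less in the top view, so none moved noticeably.

**What disagreed**
- The camera-measured heights of the knob and the pivot screw were off by several mm (about 4 to 8) from the stated values. The start image's automatic knob measurement was worse, at 74 mm, probably because of shadow.
- The wrist force near home read about 6 N, where the spring should give about 4.6 N. I put this down to sensor offset.

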